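# Line up the quarter-turn fastener and hold the analyser hatch shut

## Robot

A 6-joint arm with a two-finger parallel gripper is mounted at the origin on the work surface. World frame = base frame: x ahead of the robot, y to its left, z up, the work surface at z = 0. Lengths are in mm, angles in rad, forces in N, time in s.
With the tool pointing down it reaches from about 300 to 850 mm from the base axis. Payload 5.4 kg.
Tool frame: the origin (TCP) lies at the very end of the fingers, on their centre line; the grasp point (between the pads) lies 19 mm behind it; z points along the fingers, y is the direction in which the jaws open and shut (so a half turn about z gives the same grasp; the last joint's range is limited). The gripper opens to 85 mm and grips with 20 to 120 N. Pads are 22 mm wide; open, the fingers measure 114 mm over their backs; the gripper's body (76 mm by 85 mm) begins 54 mm behind the grasp point. The pads swing forward as they close: fully open they stand 13 mm farther back than shut.
Start: joints at [1.029, 0.158, 1.597, -0, 1.386, -0.21], TCP at [187.313, 543.618, 231.299] pointing down, gripper open.
Joint ranges: [-2.91, 2.91], [-0.94, 2.29], [0.18, 2.7], [-1.29, 4.43], [0.17, 2.64], [-3, 3]. Speed limits (rad/s): [2.57, 2.57, 3.14, 3.14, 3.14, 3.14].

## Interface

Orientations are given as a unit quaternion [w, x, y, z].
In Python, from rig import manip, cams, sign_off gives the robot as it stands.
- The arm moves only by the tool arm_command, never from a script. Its argument "increments" is a list that holds one entry, the list of rows, each a list of 5 numbers: the finger opening in mm, from 0 to 85.4, then the shift along the tool's x, y, z in mm, then the turn about the tool's z in degrees. In form: [[[grip, x, y, z, turn], ...]]. A call has 1 to 20 rows; each row shifts and turns the commanded pose from where the row before left it, along the tool's axes as they then stand; what a row does not reach is not made up. A row lasts 1/10 s, in which the tool goes at most 50 mm and 8.59 degrees, less where a joint would pass 70% of its speed; a pose out of reach is approached as far as the arm can. A call is refused whole if a number of a shift passes 50 or a number of a turn 8.59, either way. A call with a gripper value outside its range is refused whole. The fingers move at their own pace and stop on an object; the grip force is fixed at half the most. Time passes only in rows, so rows that do not move let the fingers close. It gives the time, the measured TCP pose, the force and the opening at its end, in the units of the state.
- manip.get_obs(): the state, without advancing time (a new reading comes with each control period).
- cams.get_image(name): name is "scene" or "top"; returns a dict with "frame" (400x640x3 uint8, red, green, blue), "fovy" (degrees; the focal length in pixels is half the picture's height over the tangent of half this angle, whatever the lens; pixels are square), "cx", "cy" (the principal point, pixels), "distortion" ([k1, k2, p1, p2, k3] as OpenCV has them; the pictures are not rectified), "rvec" (rotation vector, rad) and "tvec" (3), from world to camera coordinates, as OpenCV has them. Camera axes: x right, y down, z forward; pixel columns grow to the right and rows downward; lengths in mm; the calibration is good to about 2 mm. A picture is of the moment at which its call begins. There is no depth.
- sign_off(): hands the job in, once; it reports no verdict.
The state is a dict: "time_s": time; "qpos": joint angles; "qd": joint speeds; "joint_torque": joint torques, N m; "eef_pos": TCP position; "orientation": TCP orientation; "wrist_force": force on the tool from outside, world axes, zero at the start; "moment": the same for the moment, N m; "gripper_width": finger opening in mm.
Only numpy, scipy, OpenCV 4.12 (cv2) and the standard library are available. Lean on these libraries where they do the work, as an engineer would, in place of code of your own. Each camera call takes 0.05 s, during which the arm holds its last target.

## Task

The service hatch on top of the bench analyser stands slightly open on its springy seal: turn its winged quarter-turn fastener clockwise until the slot lines up with the marks on the hatch, and let go of it with the hatch still standing open. Only then press on the hatch plate itself with the fingers until it is fully home in its frame, and finish while still holding it pressed there, without touching the fastener. Leave the jar, the bottle and the tube rack where they stand.

Things in the scene. Friction and masses are not known exactly. Their poses are not given: they have to be found in the camera images.
- analyser: White bench analyser fixed on the bench, 280 (x) by 360 (y) mm, flat deck 115 mm above the bench; origin at the centre of its underside, x to its rear, z up. A raised grey frame (6 mm above the deck) surrounds the hatch; a grey console at the left rear reaches 141 mm above the bench. The hatch hinge line runs along y at x = +85 mm, 115 mm above the bench; when shut the hatch top is 121 mm above the bench, level with the frame.
- hatch (a joint): Opening angle of the hatch (rad), a plain grey plate 150 (x) by 170 (y) by 6 mm hinged along its rear edge: 0 = fully home in the frame, 0.10 = as far up as the spring seal lifts it (its front edge is then about 15 mm up). The spring always lifts it; holding it home at a press spot takes about 7 to 10 N, starting to move it about 5 to 6 N; it then meets a hard stop.
- fastener (a joint): Angle of the fastener (rad), seen from above counter-clockwise positive: 0 = its slot is lined up with the dark marks on the hatch (fore and aft, along the analyser's x axis). It starts turned counter-clockwise, turns stiffly (about 0.06 N m), stays where it is left and can be turned past the marks; stops at -0.7 and 1.75.
- fastener_wing (a point): Point on the fastener's axis, at the middle of its steel wing, 22 mm above the hatch's top face. The wing is a bar 46 mm long (this point's x axis), 12 mm thick (y) and 32 mm tall, reaching from 4 to 36 mm above the hatch on a round base of 48 mm diameter and 4 mm height, with a dark slot line along its top. The point's z is the axis; it leans back by the hatch's opening angle. The axis is 115 mm from the hinge line, midway across the hatch.
- press_left (a point): Centre of the left round press spot (26 mm across, flat, on the top face of the hatch), 115 mm from the hinge line and 55 mm to the left (+y) of the fastener's axis. Moves with the hatch.
- press_right (a point): The same on the right (-y) side of the fastener.
- jar_mid (a point): Middle of a small amber jar, 36 mm diameter, 50 mm tall, standing on the analyser's deck to the right of the hatch. Not to be moved.
- bottle_mid (a point): Middle of a clear bottle, 60 mm diameter, 130 mm tall, on the bench to the right of the analyser. Not to be moved.
- rack_mid (a point): Middle of a white tube rack with capped tubes, 200 by 75 mm, 92 mm tall, on the bench to the left of the analyser. Not to be moved.

How it is judged:
By the outcome, as a careful person would: the job done as asked, in the order asked, and still so for the second after the job is handed in, while the arm keeps its last pose, push and grip.
It also fails if it takes over 42 s, if anything falls off the work surface, if the arm or the gripper's body presses on something with over 40 N, if the wrist force passes 120 N, or if a joint passes its speed limit or range.

## Working session

There is one attempt and no reset: what is moved stays moved. The work goes in short steps, Python scripts to look and compute and a tool call to move; the robot and the scene stay as the last step left them, time stands still between calls to the robot, and variables do not carry over. Pictures are saved under pics/ and viewed, and the job is handed in when it is done.

Besides the shell and the picture viewer there is one more tool, called after "Request:" as name(argument=value, ...) on one line, values as JSON. arm_command: Moves the arm, as the interface text tells. Its arguments: {"type":"object","properties":{"increments":{"type":"array"}},"required":["increments"]}

```bash
mkdir -p pics
cat > h.py <<'E'
import numpy as np,cv2
from rig import manip,cams
def grab(n,f):
    d=cams.get_image(n); cv2.imwrite('pics/'+f,d['frame'][:,:,::-1]); 
    np.savez('pics/'+f[:-4]+'.npz',**{k:np.array(v) for k,v in d.items()}); return d
def K(d):
    f=200/np.tan(np.radians(float(d['fovy']))/2); return np.array([[f,0,float(d['cx'])],[0,f,float(d['cy'])],[0,0,1]])
def ray(d,uv):
    p=cv2.undistortPoints(np.array(uv,float).reshape(-1,1,2),K(d),np.array(d['distortion'],float)).reshape(-1,2)
    R=cv2.Rodrigues(np.array(d['rvec'],float))[0]; t=np.array(d['tvec'],float).ravel()
    return -R.T@t,np.c_[p,np.ones(len(p))]@R
def onz(d,uv,z):
    o,r=ray(d,uv); return o+r*((z-o[2])/r[:,2])[:,None]
def proj(d,P):
    return cv2.projectPoints(np.array(P,float).reshape(-1,1,3),np.array(d['rvec'],float),np.array(d['tvec'],float),K(d),np.array(d['distortion'],float))[0].reshape(-1,2)
E
python3 - <<'E'
from h import *
for n in('scene','top'):
    d=grab(n,n+'0.png'); o,_=ray(d,[[320,200]]); print(n,o,d['fovy'],d['distortion'])
print(manip.get_obs())
E
```

```text
scene [1001.19189037  441.26747657  975.4373179 ] 56.0465807802274 [0.0152433 0.        0.        0.        0.       ]
top [ 490.25822082   34.73169037 1219.31659022] 44.38819698814055 [0.01513989 0.         0.         0.         0.        ]
{'time_s': 0.1, 'qpos': array([ 1.02892277e+00,  1.59004131e-01,  1.59812251e+00,  6.44503581e-06,
        1.38615873e+00, -2.10100971e-01]), 'qd': array([-1.75547773e-04, -2.24213506e-03, -6.83856563e-06,  1.69080864e-03,
        1.00233612e-04, -1.25157643e-03]), 'joint_torque': array([-1.97737554e-04, -3.96990180e+01, -3.32335746e+01, -2.13451344e-04,
        4.20587443e-03, -1.30414318e-05]), 'eef_pos': array([187.02504763, 543.16785604, 230.39705163]), 'orientation': array([-3.13719866e-04,  1.65127049e-01,  9.86271941e-01, -7.86070171e-04]), 'wrist_force': array([0.10954938, 0.28864191, 0.84037382]), 'moment': array([ 0.00932541, -0.02564434,  0.00408082]), 'gripper_width': 85.54621309176882}
```

View pics/scene0.png

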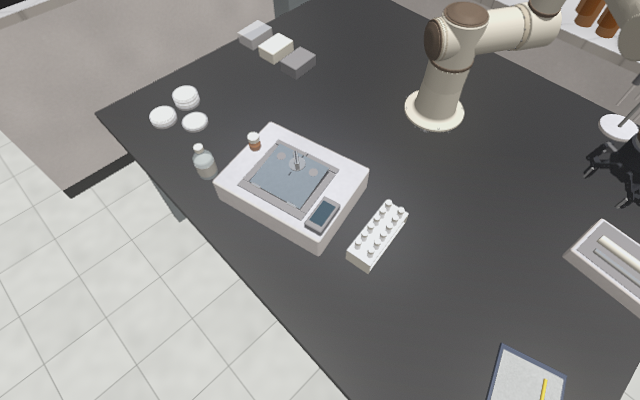

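View pics/top0.png

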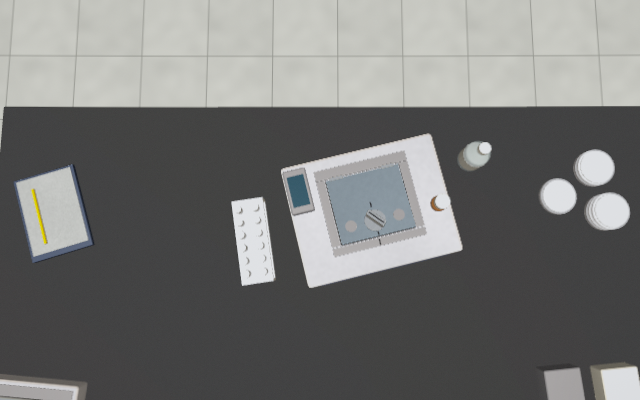

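Run:
```python
import cv2
a=cv2.imread('pics/top0.png')[130:295,270:470]; cv2.imwrite('pics/topz.png',cv2.resize(a,None,fx=4,fy=3.6 and 4,interpolation=cv2.INTER_CUBIC)[:600])
a=cv2.imread('pics/top0.png')[185:255,330:430]; cv2.imwrite('pics/topz2.png',cv2.resize(a,None,fx=8,fy=8,interpolation=cv2.INTER_CUBIC))
a=cv2.imread('pics/scene0.png')[115:255,205:375]; cv2.imwrite('pics/scz.png',cv2.resize(a,None,fx=4,fy=4,interpolation=cv2.INTER_CUBIC))
```

```text
(no output)
```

View pics/topz.png

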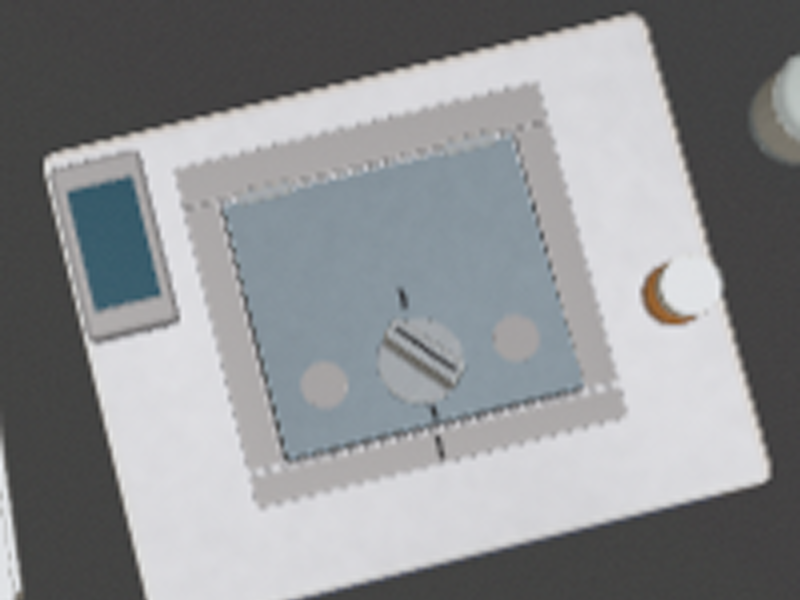

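View pics/topz2.png

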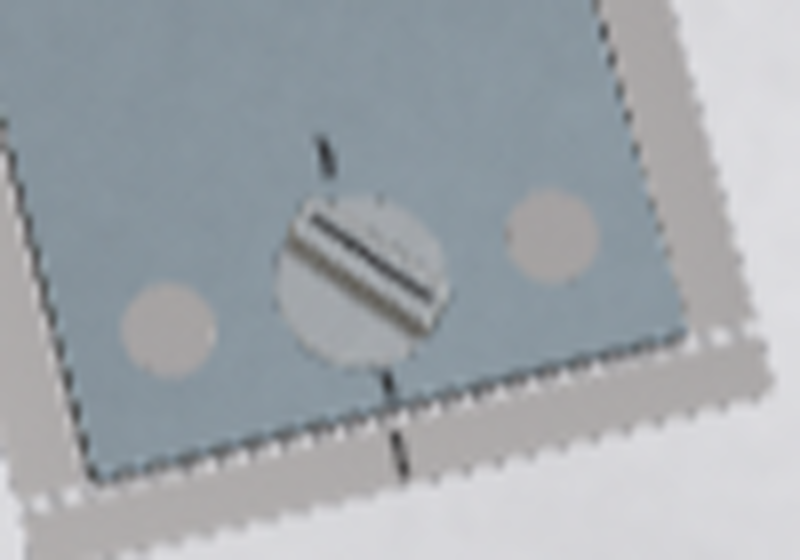

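View pics/scz.png

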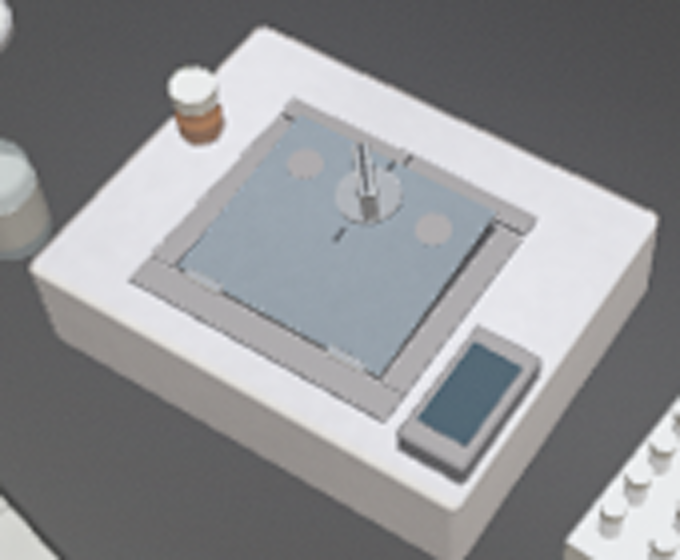

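```bash
cat > m.py <<'E'
from h import *
def load(f): return dict(np.load('pics/'+f+'.npz'))
E
python3 - <<'E'
from m import *
d=load('top0'); s=load('scene0')
im=d['frame'].astype(int)
def z2(x,y): return [(x+.5)/8-.5+330,(y+.5)/8-.5+185]
def z1(x,y): return [(x+.5)/4-.5+270,(y+.5)/4-.5+130]
def sc(x,y): return [(x+.5)/4-.5+205,(y+.5)/4-.5+115]
PL,PR=onz(d,[z2(168,331),z2(552,236)],132.45)
print('top spots',PL,PR,np.linalg.norm(PL-PR)); v=PL-PR; print('yaw',np.arctan2(-v[0],v[1]), 'mid',(PL+PR)/2)
SL,SR=onz(s,[sc(433,229),sc(305,164)],132.45)
print('scene spots',SL,SR,np.linalg.norm(SL-SR),(SL+SR)/2); v=SL-SR; print('yaw',np.arctan2(-v[0],v[1]))
# deck corners: top view (rear right, front right, rear left)
print('deck',onz(d,[z1(45,158),z1(645,15),z1(770,480)],115))
print('frame line z121 marks',onz(d,[z2(393,432),z2(405,478)],121))
# slot
A,B=onz(d,[z2(312,215),z2(432,300)],168.3); print('slot top',A,B,np.linalg.norm(A-B),(A+B)/2,np.arctan2(*(A-B)[1::-1]))
A,B=onz(s,[sc(361,146),sc(370,196)],168.3); print('slot scene',A,B,np.linalg.norm(A-B),(A+B)/2,np.arctan2(*(B-A)[1::-1]))
print('jar',onz(s,[sc(194,85)],165),onz(d,[z1(692,287)],165),'bottle',onz(d,[[484,148]],130),'rackR',onz(d,[[262,198],[274,280]],92))
E
```

```text
top spots [574.30342193 -26.6968326  132.45      ] [ 600.67408314 -133.87275009  132.45      ] 110.37250139223264
yaw 0.24125780985169393 mid [587.48875254 -80.28479135 132.45      ]
scene spots [576.89516705 -26.30137797 132.45      ] [ 602.82781319 -132.97768491  132.45      ] 109.7831343981874 [589.86149012 -79.63953144 132.45      ]
yaw 0.23847085424573017
deck [[ 706.16156514  130.78289267  115.        ]
 [ 789.73464448 -215.04526098  115.        ]
 [ 522.16096129 -277.35345062  115.        ]]
frame line z121 marks [[546.81236801 -90.03573355 121.        ]
 [533.98340905 -93.18407717 121.        ]]
slot top [602.79961408 -63.74694905 168.3       ] [579.7868279  -95.70208449 168.3       ] 39.379169731791976 [591.29322099 -79.72451677 168.3       ] 0.9466684055573287
slot scene [581.25427792 -93.60553773 168.3       ] [606.38927647 -56.56552308 168.3       ] 44.76305213903508 [593.8217772 -75.0855304 168.3      ] 0.9745841919835051
jar [[ 627.63547788 -221.81253197  165.        ]] [[ 624.89387475 -224.88653577  165.        ]] bottle [[ 751.38436041 -331.15391709  130.        ]] rackR [[642.62844131 175.8836257   92.        ]
 [454.74890615 145.91209071  92.        ]]
```

Request:
arm_command(increments=[[[45,-15,-11.5,0,0],[45,-31,-24.2,0,0],[45,-31,-24.2,0,0],[45,-31,-24.2,0,0],[45,-31,-24.2,0,0],[45,-31,-24.2,0,0],[45,-31,-24.2,0,0],[45,-31,-24.2,0,0],[45,-31,-24.2,0,0],[45,-31,-24.2,0,0],[45,-31,-24.2,0,0],[45,-31,-24.2,0,0],[45,-31,-24.2,0,0],[45,-31,-24.2,0,0],[45,-31,-24.2,0,0],[45,-31,-24.2,0,0],[45,-31,-24.2,0,0],[45,-31,-24.2,0,0],[45,-31,-24.2,0,0],[45,-12,-9.5,0,0]]])

```text
time_s: 2.1
eef_pos: [592.5, -81.6, 230.5]
orientation: [-0.0, 0.166, 0.986, -0.0]
wrist_force: [-0.7, 0.6, -0.0]
gripper_width: 44.7
```

Request:
arm_command(increments=[[[40,0,0,0,4],[40,0,0,0,8.5],[40,0,0,0,8.5],[40,0,0,0,8.5],[40,0,0,0,8.5],[40,0,0,0,8.5],[40,0,0,0,8.5],[40,0,0,0,8.5],[40,0,0,0,8.5],[40,0,0,0,8.5],[40,0,0,0,8.5],[40,0,0,0,8.5],[40,0,0,0,8.3],[40,0,0,0,0],[40,0,0,0,0]]])

```text
time_s: 3.6
eef_pos: [591.4, -78.2, 231.0]
orientation: [-0.0, 0.885, 0.465, -0.0]
wrist_force: [0.2, 1.0, 0.3]
gripper_width: 39.8
```

```bash
cat > st.py <<'E'
from h import *
def st():
    o=manip.get_obs(); w,x,y,z=o['orientation']
    a=np.arctan2(2*(x*y+w*z),1-2*(y*y+z*z)); np.set_printoptions(precision=3,suppress=True)
    R=np.array([[np.cos(a),np.sin(a)],[np.sin(a),-np.cos(a)]])
    print('t',round(o['time_s'],2),'p',o['eef_pos'],'yaw',np.degrees(a),'F',o['wrist_force'],'M',o['moment'],'g',o['gripper_width'],'q',o['qpos'])
    return o,R
def togo(R,p,t): print('tool dxy',R.T@(np.array(t)[:2]-p[:2]))
E
python3 -c "
from st import *
o,R=st(); togo(R,o['eef_pos'],[590.8,-79.5])
grab('top','top1.png');grab('scene','scene1.png')
for n,c in(('top',(360,200)),('scene',(290,180))):
    a=cv2.imread(f'pics/{n}1.png')[c[1]-75:c[1]+75,c[0]-100:c[0]+100]; cv2.imwrite(f'pics/{n}1z.png',cv2.resize(a,None,fx=4,fy=4))
"
```

```text
t 3.6 p [591.386 -78.158 231.013] yaw 55.409715629943484 F [0.155 0.963 0.282] M [0.035 0.009 0.065] g 39.782726141989016 q [-0.334  0.214  1.534  0.     1.394  0.27 ]
tool dxy [-1.437  0.279]
```

View pictures.

View pics/top1z.png

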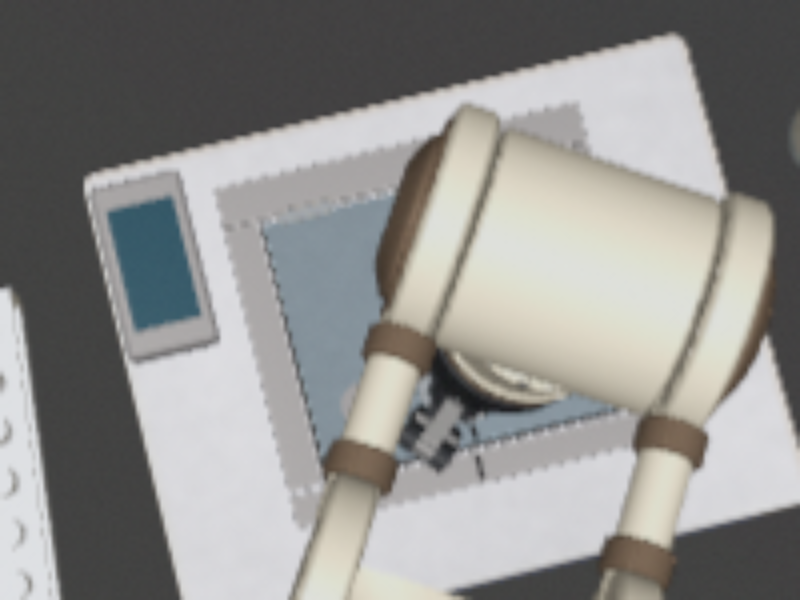

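View pics/scene1z.png

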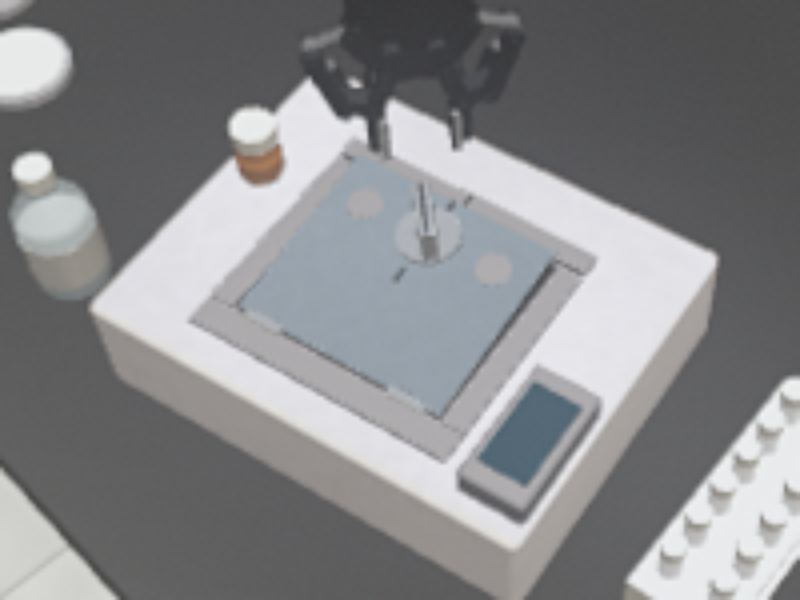

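Request:
arm_command(increments=[[[40,-1.4,0.3,5,0],[40,0,0,12,0],[40,0,0,12,0],[40,0,0,12,0],[40,0,0,12,0],[40,0,0,12,0],[40,0,0,10,0],[40,0,0,7,0],[40,0,0,3,0],[40,0,0,0,0],[40,0,0,0,0]]])

```text
time_s: 4.8
eef_pos: [591.5, -80.1, 146.8]
orientation: [0.0, 0.886, 0.463, 0.0]
wrist_force: [-0.7, 0.3, -0.3]
gripper_width: 39.8
```

Request:
arm_command(increments=[[[30,0,0,0,0],[22,0,0,0,0],[16,0,0,0,0],[15,0,0,0,0],[15,0,0,0,0]]])

```text
time_s: 5.3
eef_pos: [591.1, -80.0, 146.3]
orientation: [0.0, 0.886, 0.463, -0.0]
wrist_force: [-0.6, -0.7, 0.6]
gripper_width: 15.0
```

```bash
python3 -c "
from st import *
o,R=st(); togo(R,o['eef_pos'],[590.8,-79.5])
grab('scene','scene2.png')
for n,c in(('scene',(290,160)),):
    a=cv2.imread(f'pics/{n}2.png')[c[1]-50:c[1]+50,c[0]-60:c[0]+60]; cv2.imwrite(f'pics/{n}2z.png',cv2.resize(a,None,fx=6,fy=6))
"
```

```text
t 5.3 p [591.119 -79.955 146.336] yaw 55.19166600686109 F [-0.581 -0.697  0.616] M [-0.055 -0.013  0.016] g 15.0251877033304 q [-0.337  0.289  1.617 -0.     1.235  0.271]
tool dxy [ 0.192 -0.522]
```

View pics/scene2z.png

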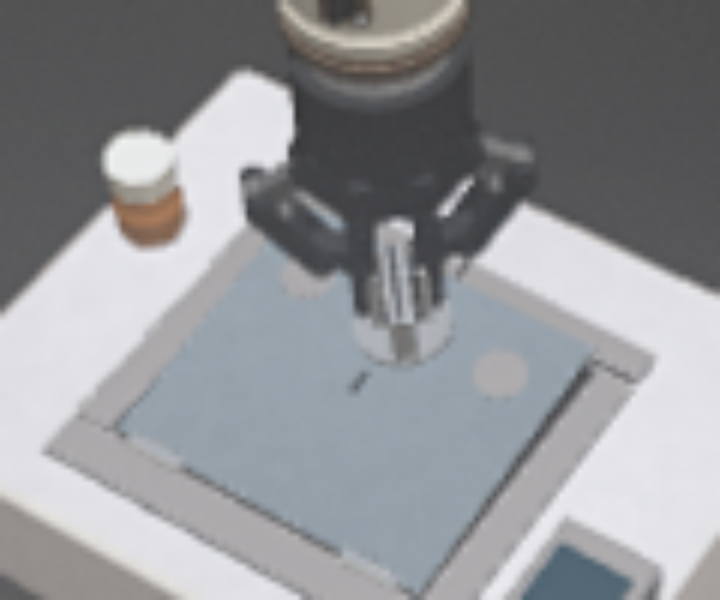

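Request:
arm_command(increments=[[[13.2,0,0,0,0],[13.2,0,0,0,0],[13.2,0,0,0,2],[13.2,0,0,0,4],[13.2,0,0,0,4],[13.2,0,0,0,4],[13.2,0,0,0,4],[13.2,0,0,0,4],[13.2,0,0,0,4],[13.2,0,0,0,4],[13.2,0,0,0,4],[13.2,0,0,0,4],[13.2,0,0,0,2],[13.2,0,0,0,1.4],[13.2,0,0,0,0],[13.2,0,0,0,0]]])

```text
time_s: 6.95
eef_pos: [591.5, -80.2, 146.7]
orientation: [0.0, 0.993, 0.12, 0.0]
wrist_force: [2.5, -1.8, 1.5]
gripper_width: 13.1
```

```bash
python3 -c "
from st import *
o,R=st(); togo(R,o['eef_pos'],[590.8,-79.5])"
```

```text
t 6.95 p [591.522 -80.203 146.703] yaw 13.820754263960035 F [ 2.452 -1.771  1.512] M [-0.224 -0.412  0.064] g 13.064211909748028 q [-0.337  0.289  1.617 -0.     1.235  0.993]
tool dxy [-0.534 -0.855]
```

Moment about z of 0.064 N·m matches the stiff turn. Now square it by closing fully, then open.

Request:
arm_command(increments=[[[10,0,0,0,0],[8,0,0,0,0],[8,0,0,0,0],[8,0,0,0,0]]])

```text
time_s: 7.35
eef_pos: [591.4, -80.3, 146.8]
orientation: [0.0, 0.993, 0.12, 0.0]
wrist_force: [1.4, -2.9, 4.1]
gripper_width: 10.7
```

```bash
python3 -c "
from st import *
o,R=st(); 
grab('scene','scene3.png')
for n,c in(('scene',(290,160)),):
    a=cv2.imread(f'pics/{n}3.png')[c[1]-50:c[1]+50,c[0]-60:c[0]+60]; cv2.imwrite(f'pics/{n}3z.png',cv2.resize(a,None,fx=6,fy=6))
"
```

```text
t 7.35 p [591.418 -80.261 146.829] yaw 13.795271337395105 F [ 1.367 -2.944  4.074] M [-0.372 -0.328  0.048] g 10.664655146206355 q [-0.337  0.289  1.617 -0.     1.235  0.993]
```

View pics/scene3z.png

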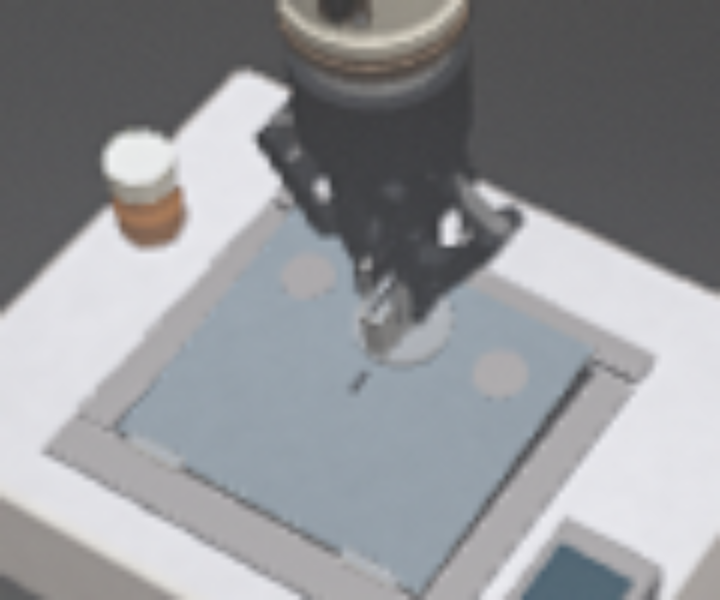

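Request:
arm_command(increments=[[[18,0,0,0,0],[28,0,0,0,0],[38,0,0,0,0],[38,0,0,0,0],[38,0,0,-6,0],[38,0,0,-12,0],[38,0,0,-15,0],[38,0,0,-15,0],[38,0,0,-15,0],[38,0,0,-12,0],[38,0,0,-5,0],[20,0,30,0,0],[10,0,45,0,0],[0,0,45,0,0],[0,0,45,0,0],[0,0,45,0,0],[0,0,0,0,0],[0,0,0,0,0]]])

```text
time_s: 9.2
eef_pos: [640.8, -284.5, 225.3]
orientation: [-0.001, 0.993, 0.119, -0.001]
wrist_force: [0.2, 1.0, 0.9]
gripper_width: 0.2
```

```bash
python3 -c "
from st import *
o,R=st(); 
grab('scene','scene4.png');grab('top','top4.png')
for n,c in(('scene',(290,160)),('top',(375,215))):
    a=cv2.imread(f'pics/{n}4.png')[c[1]-50:c[1]+50,c[0]-60:c[0]+60]; cv2.imwrite(f'pics/{n}4z.png',cv2.resize(a,None,fx=6,fy=6,interpolation=cv2.INTER_CUBIC))
"
```

```text
t 9.2 p [ 640.751 -284.54   225.279] yaw 13.698772747541097 F [0.167 1.018 0.911] M [ 0.019 -0.01  -0.014] g 0.18805959407565906 q [-0.59   0.489  1.198  0.     1.456  0.742]
```

View pics/scene4z.png

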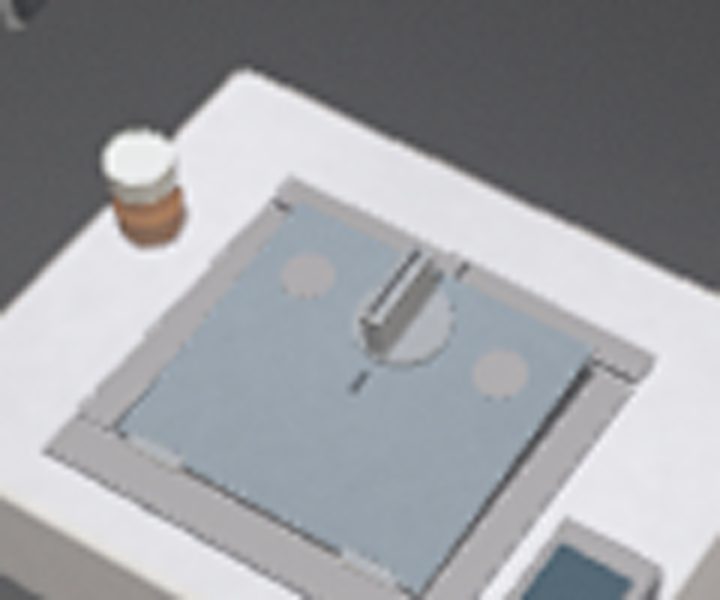

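View pics/top4z.png

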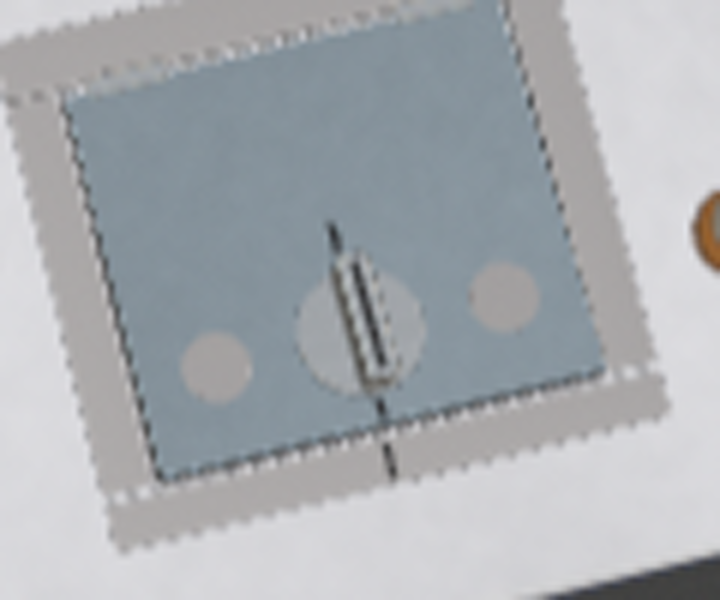

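Run:
```python
from m import *
d=load('top4'); g=cv2.cvtColor(d['frame'],cv2.COLOR_RGB2GRAY)
def z(x,y): return [(x+.5)/6-.5+315,(y+.5)/6-.5+165]
def a(A,B): v=A-B; return np.degrees(np.arctan2(v[1],v[0]))
S=onz(d,[z(357,262),z(383,365)],168.3); print('slot',a(*S),S)
# mid marks on hatch, rear mark & front mark: heights from hinge tilt
M0=onz(d,[z(336,238)],115+6+.1*75)[0]; M1=onz(d,[z(381,407)],115+6+.1*143)[0]; M2=onz(d,[z(390,462)],121)[0]
print('marks',a(M0,M1),a(M0,M2),M0,M1,M2)
s=load('scene4')
def q(x,y): return [(x+.5)/6-.5+230,(y+.5)/6-.5+110]
S=onz(s,[q(369,318),q(418,254)],168.3); print('scene slot',a(S[0],S[1]),S)
N0=onz(s,[q(358,381)],128.5)[0];N2=onz(s,[q(462,270)],121)[0];print('scene marks',a(N0,N2),N0,N2)
```

```text
slot 13.295941019373917 [[609.70113194 -75.75106327 168.3       ]
 [572.57488399 -84.52455934 168.3       ]]
marks 13.329763211162422 13.33193507885364 [623.25902197 -72.21733859 128.5       ] [559.64926612 -87.28894154 135.3       ] [540.06737189 -91.93197761 121.        ]
scene slot 16.574559308542245 [[615.78250329 -70.70252488 168.3       ]
 [574.43989391 -83.00730614 168.3       ]]
scene marks 13.118421567428191 [625.34170552 -71.60089988 128.5       ] [540.84458407 -91.29263658 121.        ]
```

Request:
arm_command(increments=[[[0,0,-16,0,0],[0,-1,-30,0,0],[0,-1,-32,0,0],[0,-1,-32,0,0],[0,0,-30,0,0],[0,0,-16,0,0],[0,0,0,0,-4.5],[0,0,0,0,-8.5],[0,0,0,0,-8.5],[0,0,0,0,-8.5],[0,0,0,0,-8.5],[0,0,0,0,-8.5],[0,0,0,0,-8.5],[0,0,0,0,-8.5],[0,0,0,0,-8.5],[0,0,0,0,-8.5],[0,0,0,0,-8.5],[0,0,0,0,0],[0,0,0,0,0]]])

```text
time_s: 11.2
eef_pos: [601.1, -132.8, 226.5]
orientation: [0.0, 0.622, 0.783, -0.0]
wrist_force: [-0.8, 0.0, 0.2]
gripper_width: 0.2
```

```bash
python3 -c "
from st import *
o,R=st(); togo(R,o['eef_pos'],[601,-133.7])"
```

```text
t 11.2 p [ 601.079 -132.786  226.47 ] yaw 103.121144539415 F [-0.769  0.017  0.238] M [ 0.012 -0.001 -0.013] g 0.18256641242245153 q [-0.413  0.265  1.482 -0.     1.394 -0.642]
tool dxy [-0.872 -0.284]
```

Descend to just above the hatch (132.5), about 137.

Request:
arm_command(increments=[[[0,-0.9,-0.3,6,0],[0,0,0,15,0],[0,0,0,18,0],[0,0,0,18,0],[0,0,0,15,0],[0,0,0,10,0],[0,0,0,5,0],[0,0,0,2,0],[0,0,0,0,0],[0,0,0,0,0]]])

```text
time_s: 12.2
eef_pos: [601.6, -134.3, 138.2]
orientation: [0.001, 0.621, 0.784, 0.0]
wrist_force: [-0.2, -0.4, 0.1]
gripper_width: 0.1
```

```bash
python3 -c "
from st import *
o,R=st(); togo(R,o['eef_pos'],[601,-133.7])
grab('scene','scene5.png')
for n,c in(('scene',(290,160)),):
    a=cv2.imread(f'pics/{n}5.png')[c[1]-50:c[1]+50,c[0]-60:c[0]+60]; cv2.imwrite(f'pics/{n}5z.png',cv2.resize(a,None,fx=6,fy=6))
"
```

```text
t 12.2 p [ 601.552 -134.338  138.213] yaw 103.28437670544753 F [-0.16  -0.413  0.071] M [-0.012 -0.021 -0.015] g 0.09548577471602462 q [-0.415  0.345  1.565 -0.     1.231 -0.647]
tool dxy [ 0.748 -0.39 ]
```

View pics/scene5z.png

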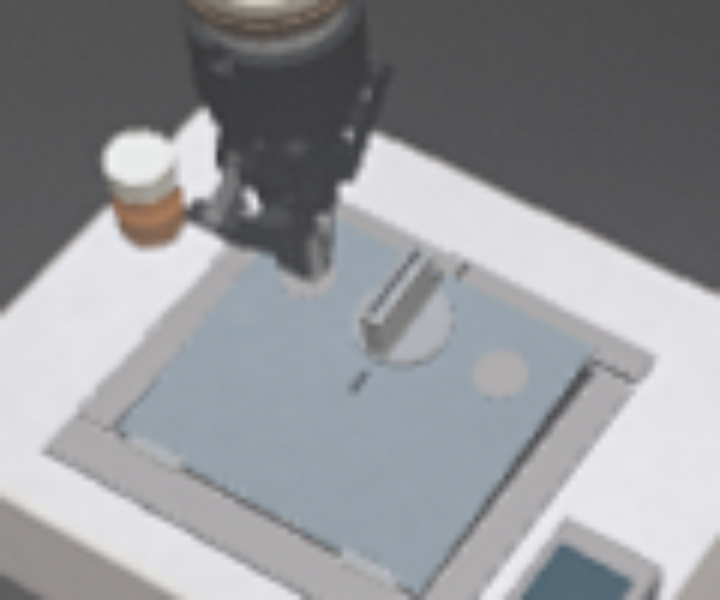

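Request:
arm_command(increments=[[[0,0.5,-0.3,2,0],[0,0,0,2,0],[0,0,0,2,0],[0,0,0,2,0],[0,0,0,0,0],[0,0,0,0,0]]])

```text
time_s: 12.85
eef_pos: [600.4, -133.8, 130.0]
orientation: [-0.0, 0.62, 0.784, -0.0]
wrist_force: [-3.8, 0.6, 5.1]
gripper_width: 0.3
```

Request:
arm_command(increments=[[[0,0,0,2,0],[0,0,0,2,0],[0,0,0,2,0],[0,0,0,2,0],[0,0,0,0,0],[0,0,0,0,0],[0,0,0,0,0]]])

```text
time_s: 13.55
eef_pos: [600.0, -134.0, 122.2]
orientation: [-0.0, 0.62, 0.784, -0.001]
wrist_force: [-5.1, 0.2, 7.8]
gripper_width: -0.2
```

Request:
arm_command(increments=[[[0,0,0,1,0],[0,0,0,0.5,0],[0,0,0,0,0],[0,0,0,0,0]]])

```text
time_s: 13.95
eef_pos: [600.1, -134.0, 121.0]
orientation: [-0.0, 0.62, 0.784, -0.001]
wrist_force: [-5.9, 0.3, 7.7]
gripper_width: -0.0
```

Request:
arm_command(increments=[[[0,0,0,0.5,0],[0,0,0,0,0],[0,0,0,0,0]]])

```text
time_s: 14.25
eef_pos: [600.1, -134.0, 121.0]
orientation: [-0.0, 0.62, 0.784, -0.001]
wrist_force: [-7.1, 0.7, 11.2]
gripper_width: 0.3
```

Request:
arm_command(increments=[[[0,0,0,0.5,0],[0,0,0,0.5,0],[0,0,0,0,0],[0,0,0,0,0],[0,0,0,0,0]]])

```text
time_s: 14.75
eef_pos: [600.2, -134.0, 120.9]
orientation: [-0.0, 0.62, 0.784, -0.001]
wrist_force: [-9.9, 2.0, 14.8]
gripper_width: -0.0
```

```bash
python3 -c "
from st import *
o,R=st(); togo(R,o['eef_pos'],[601,-133.7])
grab('scene','scene6.png')
for n,c in(('scene',(290,160)),):
    a=cv2.imread(f'pics/{n}6.png')[c[1]-50:c[1]+50,c[0]-60:c[0]+60]; cv2.imwrite(f'pics/{n}6z.png',cv2.resize(a,None,fx=6,fy=6))
"
```

```text
t 14.75 p [ 600.191 -134.031  120.878] yaw 103.30995234486662 F [-9.882  1.978 14.841] M [ 0.23   1.622 -0.006] g -0.008725649274799817 q [-0.415  0.363  1.578 -0.001  1.201 -0.647]
tool dxy [0.136 0.864]
```

View pics/scene6z.png

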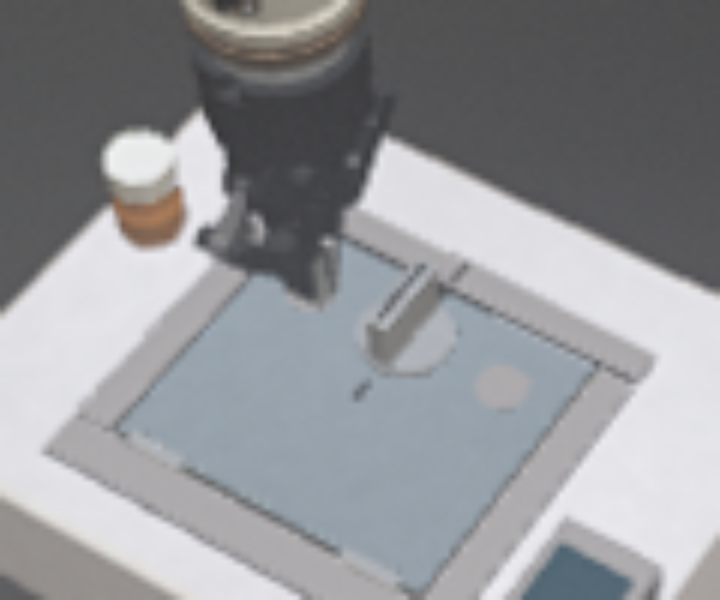

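Request:
arm_command(increments=[[[0,0,-0.5,0.3,0],[0,0,-0.5,0.2,0],[0,0,0,0,0],[0,0,0,0,0],[0,0,0,0,0],[0,0,0,0,0]]])

```text
time_s: 15.4
eef_pos: [600.1, -134.1, 120.8]
orientation: [0.001, 0.62, 0.784, 0.0]
wrist_force: [-7.7, 2.4, 16.7]
gripper_width: 0.1
```

```bash
python3 -c "
from st import *
o,R=st()
d=grab('scene','scene7.png'); d=grab('top','top7.png')
a=cv2.imread('pics/scene7.png')[60:260,150:450]; cv2.imwrite('pics/scene7z.png',cv2.resize(a,None,fx=2.6,fy=2.6))
st()"
```

```text
t 15.4 p [ 600.139 -134.055  120.841] yaw 103.30870114863109 F [-7.657  2.41  16.724] M [0.47  1.21  0.048] g 0.05108700454859934 q [-0.416  0.361  1.581 -0.     1.199 -0.648]
t 15.5 p [ 600.126 -134.028  120.84 ] yaw 103.30927534019804 F [-7.484  3.026 16.132] M [ 0.454  1.218 -0.019] g -0.3721249592531478 q [-0.416  0.361  1.581 -0.     1.199 -0.648]
```

View pics/scene7z.png

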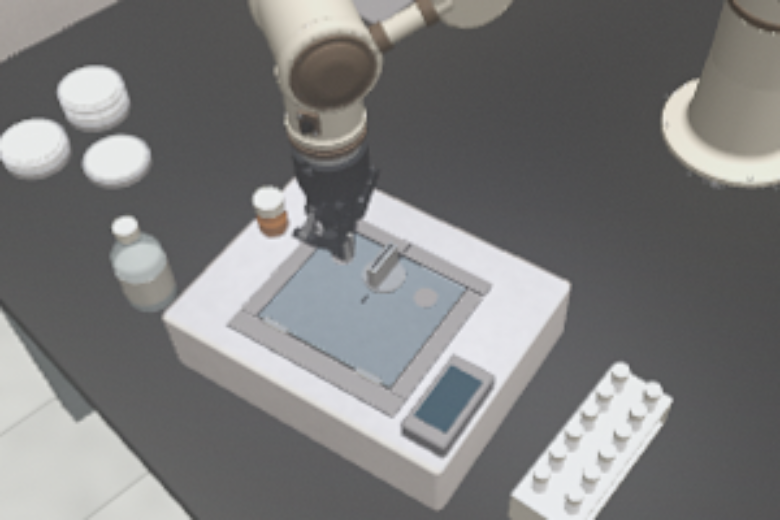

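The hatch is flush with its frame and steady at about 16 N, with the jar, bottle and rack where they stood. I'm handing the job in.

```bash
python3 -c "
from rig import sign_off
print(sign_off())"
```

```text
the job is handed in; nothing more can be done
None
```

I turned the fastener clockwise about 41° onto the marks and let go with the hatch still open. I then pressed the right press spot with closed fingers until the hatch was home, and handed in at about 15.5 s while still holding it.

- **Fastener:** after release, the top view put the slot at 13.3° and the marks at 13.3°. The gripper closed on the wing at 13.8°. A rougher reading from the scene view gave 16.6° against 13.1°. I put that down to poorly placed slot ends in that picture and trusted the top view.
- **Hatch:** at hand-in the fingertips were at 120.8 mm, against 121 mm for a shut hatch, and the picture showed it flush. Push was about 16 N down, with about 8 N sideways from friction. It had stopped moving as the force rose, so it was on the hard stop.
- **Surroundings:** the jar, bottle and rack look unmoved in the last picture. The fingers stood clear of the fastener while pressing.

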